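# Scrape used test cassettes off a tilted tray

## Robot

A 6-joint arm with a two-finger parallel gripper is mounted at the origin on the work surface. World frame = base frame: x ahead of the robot, y to its left, z up, the work surface at z = 0. Lengths are in m, angles in degrees, forces in N, time in s.
With the tool pointing down it reaches from about 0.35 to 0.875 m from the base axis. Payload 4.2 kg.
Tool frame: the origin (TCP) lies at the very end of the fingers, on their centre line; the grasp point (between the pads) lies 19 mm behind it; z points along the fingers, x is the direction in which the jaws open and shut, and the axes are right-handed (so a half turn about z gives the same grasp; the last joint's range is limited). The gripper opens to 87 mm and grips with 3 to 60 N. Pads are 19 mm wide; open, the fingers measure 117 mm over their backs; the gripper's body (75 mm by 190 mm) begins 51 mm behind the grasp point.
Start: joints at [-56.287, 22.042, 0.453, 0, -68.411, -14.817], TCP at [0.202, -0.591, 0.223] pointing down, gripper open.
Joint ranges: [-179.83, 179.83], [-69.29, 118.12], [-61.27, 80.66], [-181.25, 117.63], [-171.15, -9.14], [-177.46, 177.46]. Speed limits (degrees/s): [159.86, 159.86, 180, 180, 180, 180].

## Interface

Orientations are given as a 3x3 rotation matrix whose columns are the frame's x, y, z axes.
In Python, from station import sense, capture, finish_job gives the robot as it stands.
- The arm moves only by the shell command python3 -m crank 'ROWS' [OPENING]. ROWS is JSON, a list of rows, each a list of 4 numbers: the shift along the tool's x, y, z in m, then the turn about the tool's z in rad. A call has 1 to 5 rows; each row shifts and turns the commanded pose from where the row before left it, along the tool's axes as they then stand; what a row does not reach is not made up. A row lasts 1/12 s, in which the tool goes at most 41.7 mm and 7.16 degrees, less where a joint would pass 70% of its speed; a pose out of reach is approached as far as the arm can. A call with a gripper value outside its range is refused whole. OPENING is the finger opening in m, from 0 to 0.087, set as the call begins (- or left out, the last holds). The fingers move at their own pace and stop on an object; the grip force is fixed at half the most. Time passes only in rows, so rows that do not move let the fingers close. It gives the time, the measured TCP pose, the force and the opening at its end, in the units of the state.
- sense(): the state, without advancing time (a new reading comes with each control period).
- capture(name): name is "scene" or "top" or "wrist"; returns a dict with "pixels" (420x560x3 uint8, red, green, blue), "depth" (420x560 float32, m along the optical axis (not along the pixel's ray), 0 where there is no reading), "fx", "fy", "cx", "cy" (pixels), "k1" (the pictures are not rectified: a ray, as slopes to the right and down, at radius r is drawn at 1 + k1 r^2 times it, then the intrinsics apply), "world_from_camera" (4x4, takes a point from camera to world coordinates); the wrist camera has in their place "hand_eye" (4x4, takes a point from camera to tool coordinates, whose origin is the TCP and whose axes are the tool frame's). Camera axes: x right, y down, z forward; pixel columns grow to the right and rows downward; lengths in m; the calibration is good to about 2 mm. A picture is of the moment at which its call begins: read the wrist's pose just before it.
- finish_job(): hands the job in, once; it reports no verdict.
The state is a dict: "time_s": time; "joints": joint angles; "joint_velocities": joint speeds; "effort": joint torques, N m; "tcp_pos": TCP position; "ee_rot": TCP orientation; "wrist_force": force on the tool from outside, world axes, zero at the start; "moment": the same for the moment, N m; "gripper_width": opening from 0.0 (shut) to 1.0 (fully open).
Only numpy, scipy, OpenCV 4.12 (cv2) and the standard library are available. Lean on these libraries where they do the work, as an engineer would, in place of code of your own. Each camera call takes 0.05 s, during which the arm holds its last target.

## Task

Tip the blue hinged tray fully up to its stop, then, with it still tipped up, take the green-handled scraper and sweep the two used test cassettes that stick to its floor off the open lip into the yellow discard cup; touch the cassettes with the scraper only, never with the fingers. Put the scraper back on its grey rest as it was, leave the tray tipped up and the cup standing under the lip, and leave the tube rack, the jar and the bottle where they are.

Things in the scene. Friction and masses are not known exactly. Their poses are not given: they have to be found in the camera images.
- tray (a joint): tilt of the blue tray, rad: 0 level (start), 0.50 tipped fully up at its stop. Hinge axis: the tray's x axis through tray_lip; the handle end rises. The hinge is stiff (friction about 2.6 Nm: some 15 N upward at the handle lifts it) and stays where it is left, but pressing the floor with over about 12 N near the handle end pushes it back down.
- tray_lip (a point): middle of the tray's open lip, on the floor's top face and the hinge axis, 95 mm above the bench. Axes turn with the tray: x along the lip, y out over the cup (downhill once tipped), z normal to the floor, up. Flat floor: x -52 to 52, y -180 to 0 mm; walls 22 mm high, 4 thick at both sides and at y = -180, none at the lip. Tacky: cassettes slide only when pushed, even at full tilt.
- tray_handle (a point): centre of the tray's orange round handle bar, diameter 12 mm, 110 mm long along the tray's x, at y = -229 mm and z = +15 mm in the tray_lip frame, 45 mm clear of the end wall's outer face to the bar's axis; axes as tray_lip. Two steel rods of 8 mm at x = +-45 mm join it to the tray.
- cassette_a_mid (a point): centre of a used test cassette, a white plastic slab 70 x 24 x 7 mm (x along its length, z its thickness), about 40 g, lying flat across the tray floor, the one nearer the handle end.
- cassette_b_mid (a point): centre of the second, identical cassette, the one nearer the lip.
- cup_mouth (a point): centre of the mouth of the yellow discard cup: round, open, 70 mm high, 150 mm across the rim, 4 mm wall, 0.5 kg, loose on the bench. Its rim is 25 mm below the lip, its axis about 56 mm out from the lip, so pieces pushed off the lip fall into it. z up.
- scraper_grip (a point): centre of the scraper's green handle, a bar 150 mm long (x) x 24 mm thick (y) x 30 mm high (z). Under it hangs a flat steel blade 92 mm wide (x), 4 mm thick (y); the blade's edge lies 75 mm below this point. 0.15 kg. It starts upright on its rest, this point 85 mm above the bench; between the posts the handle is free for fingers from above.
- scraper_edge (a point): middle of the scraper blade's lower edge, 75 mm below scraper_grip along the scraper's z; same axes.
- rest_top (a point): centre of the scraper rest (fixed), half-way between the tops of its two grey posts, 70 mm above the bench. Posts (18 mm in x, 60 mm in y) stand at x = -65 and +65 mm; the ends of the scraper handle lie on them, handle along x, blade hanging in the 112 mm gap between them, its edge 10 mm above the bench. z up.
- tube_rack: white rack 98 x 120 x 86 mm of pink-capped tubes, not to be disturbed; origin under its centre.
- jar: specimen jar with yellow lid, 54 mm across, 75 mm high, not to be disturbed; origin under its centre.
- reagent: bottle with blue cap, 60 mm across, 130 mm high, not to be disturbed; origin under its centre.
There are look-alikes about, which are no part of the job. Of the things that look like the part that bears cup_mouth, take the one that is nearest to the robot's base at the start.

How it is judged (in metres and radians):
On the way, in this order (a step that is already met when the one before it is completed fails the run):
1. the tray is tipped up (past 0.42 rad) with both cassettes still stuck on its floor (value of joint tray above 0.42 rad and y of cassette_a_mid in the frame of tray_lip between -0.18 and -0.02 m and z of cassette_a_mid in the frame of tray_lip between 0 and 0.012 m and y of cassette_b_mid in the frame of tray_lip between -0.18 and -0.02 m and z of cassette_b_mid in the frame of tray_lip between 0 and 0.012 m), for 0.2 s.
2. with the tray tipped up, the scraper bears on a cassette (value of joint tray above 0.42 rad and (contact force between scraper and cassette_a above 0.03 N or contact force between scraper and cassette_b above 0.03 N)), for 0.05 s.
3. both cassettes lie in the cup and the tray is still tipped up (value of joint tray above 0.42 rad and horizontal distance between each of cassette_a_mid, cassette_b_mid and cup_mouth below 0.072 m and z of cassette_a_mid in the frame of cup_mouth between -0.075 and -0.002 m and z of cassette_b_mid in the frame of cup_mouth between -0.075 and -0.002 m), for 0.2 s.
At the end, for the whole second after the job is handed in: Tray tipped past 0.42 rad; both cassettes in the cup below its rim; cup upright (0.12 rad), within 30 mm of its start; scraper still and upright (0.12 rad) on both rest posts, handle centre within 25 mm of the rest's centre, 9-21 mm above the post tops, along the posts within 0.25 rad (all of step 3 and angle between each of cup_mouth, scraper_grip's own z axis and vertical below 0.12 rad and distance of cup_mouth from where it was at the start of the episode below 0.03 m and horizontal distance between scraper_grip and rest_top below 0.025 m and z of scraper_grip in the frame of rest_top between 0.009 and 0.021 m and angle between the x axis of scraper_grip and the x axis of rest_top, either way round below 0.25 rad and linear speed of scraper below 0.02 m/s); the robot touches nothing.
It fails at once if the fingers touch a cassette (contact force between the fingers and cassette_a above 0.3 N or contact force between the fingers and cassette_b above 0.3 N).
It fails at once if the tube rack, the jar or the bottle is moved more than 25 mm (distance of any of tube_rack, jar, reagent from where it was at the start of the episode above 0.025 m).
It also fails if it takes over 72 s, if anything falls off the work surface, if the arm or the gripper's body presses on something with over 40 N, if the wrist force passes 120 N, or if a joint passes its speed limit or range.

## Working session

There is one attempt and no reset: what is moved stays moved. The work goes in short steps, Python scripts to look and compute and a shell command to move; the robot and the scene stay as the last step left them, time stands still between calls to the robot, and variables do not carry over. Pictures are saved under pics/ and viewed, and the job is handed in when it is done.

```bash
ls; mkdir -p pics; cat > h.py <<'E'
import numpy as np, cv2
from station import sense, capture
def tcpT():
    s=sense(); T=np.eye(4); T[:3,:3]=np.array(s['ee_rot']); T[:3,3]=s['tcp_pos']; return T
def cap(name):
    T=tcpT(); c=capture(name)
    c['W']=np.array(c['world_from_camera']) if name!='wrist' else T@np.array(c['hand_eye'])
    return c
def pts(c):
    h,w=c['depth'].shape
    u,v=np.meshgrid(np.arange(w),np.arange(h))
    K=np.array([[c['fx'],0,c['cx']],[0,c['fy'],c['cy']],[0,0,1]],float)
    xd=(u-c['cx'])/c['fx']; yd=(v-c['cy'])/c['fy']
    x,y=xd.copy(),yd.copy()
    for _ in range(20):
        r2=x*x+y*y; x=xd/(1+c['k1']*r2); y=yd/(1+c['k1']*r2)
    d=c['depth']; P=np.stack([x*d,y*d,d],-1)
    return P@c['W'][:3,:3].T+c['W'][:3,3]
def save(c,n): cv2.imwrite('pics/'+n,cv2.cvtColor(c['pixels'],cv2.COLOR_RGB2BGR))
E
python3 - <<'E'
from h import *
import pickle
s=sense(); print(s)
for n in ['scene','top','wrist']:
    c=cap(n); save(c,n+'0.png'); pickle.dump(c,open(n+'0.pkl','wb'))
    print(n,c['W'].round(3).tolist(),c['k1'],c['fx'])
E
```

```text
pics
{'time_s': 0.0, 'joints': array([-5.62874732e+01,  2.20915075e+01,  3.80829430e-01, -2.93279645e-02,
       -6.84084236e+01, -1.48183401e+01]), 'joint_velocities': array([-0.02733297,  0.06874594, -0.00902909, -0.03091301, -0.00035701,
        0.00562744]), 'effort': array([ 8.95947742e-04, -3.90662384e+01,  1.87404191e+01,  4.21966463e+00,
        1.10529285e-02, -1.94729332e-04]), 'tcp_pos': array([ 0.20224346, -0.59075913,  0.221458  ]), 'ee_rot': array([[-3.23641933e-01,  9.46179330e-01, -7.57803552e-04],
       [ 9.46177233e-01,  3.23642812e-01,  1.99327090e-03],
       [ 2.13124940e-03, -7.19104220e-05, -9.99997726e-01]]), 'wrist_force': array([ 0.32046717, -0.32620258,  0.0622929 ]), 'moment': array([-0.00610258, -0.02541683, -0.04768782]), 'gripper_width': 0.9999993807573577}
scene [[-0.497, 0.693, -0.522, 1.261], [0.868, 0.387, -0.312, 0.486], [-0.014, -0.608, -0.794, 1.206], [0.0, 0.0, 0.0, 1.0]] -0.11380198501265379 432.7951965098547
top [[0.025, -0.988, 0.153, 0.343], [-1.0, -0.027, -0.015, 0.062], [0.019, -0.152, -0.988, 1.434], [0.0, 0.0, 0.0, 1.0]] -0.15839842371813218 508.1741382988287
wrist [[-0.323, 0.903, 0.284, 0.125], [0.946, 0.308, 0.099, -0.618], [0.002, 0.301, -0.954, 0.384], [0.0, 0.0, 0.0, 1.0]] 0.026932200207828015 333.84929573272535
```

View pics/scene0.png

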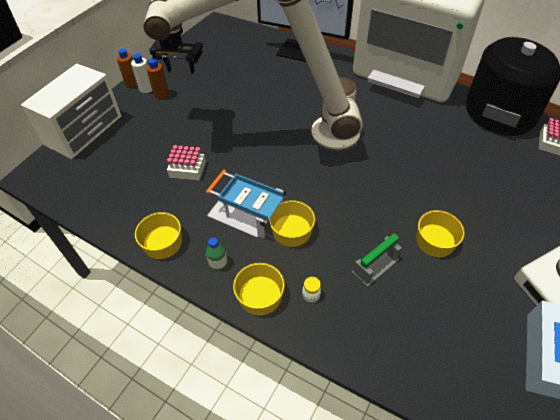

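View pics/top0.png

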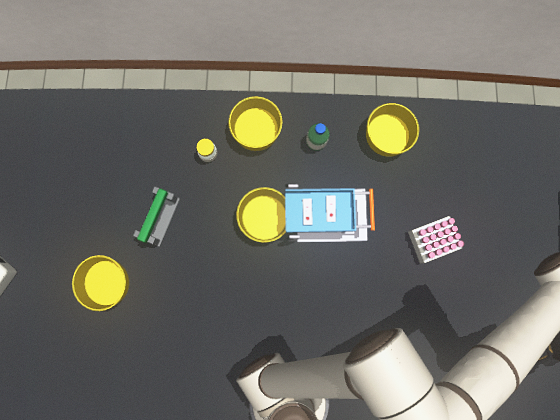

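View pics/wrist0.png

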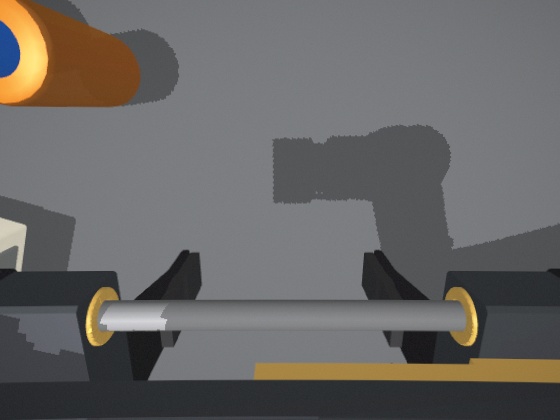

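The top view shows four yellow cups, at (262,214) under the lip, (100,282), (255,122) and (392,130). The tray is at (325,210) with its orange handle at (372,210). The scraper is at (152,213), the rack at (437,240), the jar at (206,150) and the bottle at (318,136). Next I'll measure them.

```bash
python3 - <<'E'
from h import *
import pickle
for n in ['top','scene']:
    c=pickle.load(open(n+'0.pkl','rb')); P=pts(c); hsv=cv2.cvtColor(c['pixels'],cv2.COLOR_RGB2HSV)
    def comps(lo,hi,zmin=0.01,amin=25,zmax=.3):
        m=cv2.inRange(hsv,np.array(lo),np.array(hi)); m[(P[...,2]<zmin)|(P[...,2]>zmax)]=0
        k,l,st,ce=cv2.connectedComponentsWithStats(m)
        for i in range(1,k):
            if st[i,4]<amin: continue
            q=P[l==i]; mm=np.median(q[:,2])
            r=cv2.minAreaRect((q[:,:2]*1000).astype(np.float32))
            print('  px',ce[i].round(0),'n',st[i,4],'mean',q.mean(0).round(3),'z',np.percentile(q[:,2],[2,50,98]).round(3),'rect',np.round(r[0],0),np.round(r[1],0),round(r[2],1))
    print(n)
    for nm,lo,hi in [('yellow',(22,120,100),(35,255,255)),('green',(55,120,60),(75,255,255)),('orange',(5,150,120),(17,255,255)),('blue',(95,120,100),(112,255,255)),('white',(0,0,200),(180,60,255))]:
        print(nm); comps(lo,hi)
    if n=='top':
        m=cv2.inRange(hsv,np.array((22,120,100)),np.array((35,255,255)))
        q=P[(m>0)&(P[...,2]>0.064)&(P[...,2]<.075)]
        for ctr in [(262,214),(100,282),(255,122),(392,130)]:
            p=P[ctr[1],ctr[0]]; r=q[np.hypot(*(q-p)[:,:2].T)<.11]
            A=np.c_[2*r[:,:2],np.ones(len(r))]; s=np.linalg.lstsq(A,(r[:,:2]**2).sum(1),rcond=None)[0]
            print('cup',ctr,s[:2].round(3),'R',np.sqrt(s[2]+s[:2]@s[:2]).round(3),'dist',np.hypot(*s[:2]).round(3),len(r))
im=cv2.imread('pics/top0.png')
cv2.imwrite('pics/crop1.png',cv2.resize(im[160:280,120:400],None,fx=2.8,fy=2.8,interpolation=cv2.INTER_CUBIC))
E
```

```text
top
yellow
  px [254. 116.] n 872 mean [0.804 0.117 0.048] z [0.013 0.051 0.073] rect [780. 113.] [150. 147.] 21.0
  px [395. 125.] n 983 mean [ 0.791 -0.287  0.046] z [0.011 0.048 0.074] rect [ 775. -276.] [147. 148.] 52.6
  px [205. 147.] n 233 mean [0.703 0.25  0.074] z [0.067 0.074 0.08 ] rect [703. 251.] [47. 46.] 65.2
  px [258. 209.] n 663 mean [0.538 0.098 0.048] z [0.011 0.051 0.074] rect [518.  89.] [148. 130.] 2.1
  px [ 93. 282.] n 956 mean [0.32  0.546 0.048] z [0.012 0.05  0.073] rect [321. 523.] [148. 150.] 61.5
green
  px [152. 215.] n 540 mean [0.506 0.379 0.097] z [0.082 0.098 0.104] rect [508. 384.] [ 33. 149.] 68.2
orange
  px [371. 210.] n 136 mean [ 0.534 -0.203  0.114] z [0.109 0.114 0.119] rect [ 536. -204.] [108.  12.] 2.5
blue
  px [320. 128.] n 85 mean [ 0.75  -0.063  0.126] z [0.083 0.129 0.134] rect [756. -66.] [27. 43.] 64.7
white
  px [361. 193.] n 43 mean [ 0.579 -0.177  0.108] z [0.012 0.113 0.118] rect [ 583. -183.] [20. 50.] 23.3
  px [331. 208.] n 257 mean [ 0.538 -0.096  0.1  ] z [0.092 0.101 0.106] rect [538. -96.] [72. 25.] 0.8
  px [307. 211.] 
[... 3538 characters left out ...]
8 0.087 0.215] z [0.201 0.216 0.227] rect [83. 87.] [103.  47.] 14.3
  px [317. 121.] n 29 mean [-0.006 -0.089  0.015] z [0.01  0.014 0.023] rect [ -0. -88.] [22. 63.] 79.7
  px [548. 138.] n 85 mean [-0.364  0.791  0.045] z [0.04  0.045 0.05 ] rect [-367.  784.] [116.  62.] 39.9
  px [181. 170.] n 71 mean [ 0.509 -0.391  0.047] z [0.041 0.046 0.054] rect [ 509. -388.] [ 18. 118.] 17.1
  px [242. 195.] n 117 mean [ 0.539 -0.097  0.102] z [0.094 0.102 0.107] rect [533. -99.] [78. 30.] 2.0
  px [260. 200.] n 122 mean [ 0.528 -0.035  0.102] z [0.093 0.102 0.107] rect [525. -36.] [78. 30.] 5.3
  px [548. 308.] n 2407 mean [0.445 0.892 0.085] z [0.065 0.076 0.103] rect [442. 876.] [479. 119.] 9.1
```

View pics/crop1.png

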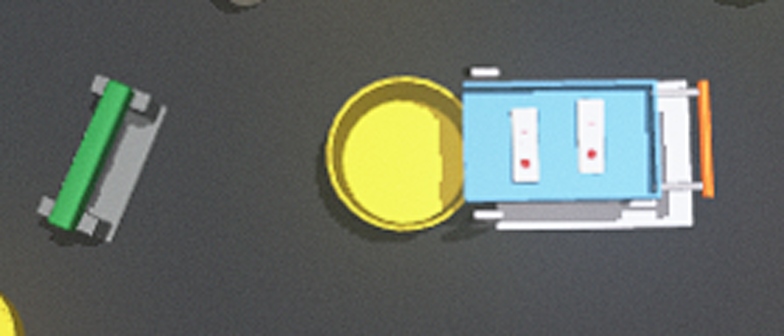

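Of the four cups, the one at top (262,214), centre about (0.52, 0.08), is the nearest to the base at 0.525 m; the others are at 0.61 m or more. The crop confirms it sits under the open lip, so it's the right one. The sizes and heights match: handle 110 mm at z 0.114, cassettes 72×24 mm, scraper 149 mm. I'll write a helper that gives offsets in the tool frame, then turn the jaws across the bar.

```bash
cat > go.py <<'E'
import sys, numpy as np
from station import sense
# usage: go.py x y z yaw_deg(of tool x)
a=[float(v) for v in sys.argv[1:]]
s=sense(); R=np.array(s['ee_rot']); p=np.array(s['tcp_pos'])
d=R.T@(np.array(a[:3])-p); yaw=np.degrees(np.arctan2(R[1,0],R[0,0]))
turn=-((a[3]-yaw+90)%180-90)
c,sn=np.cos(np.radians(turn)),np.sin(np.radians(turn))
d2=np.array([[c,sn,0],[-sn,c,0],[0,0,1]])@d
print('t',round(s['time_s'],2),'p',p.round(4),'yaw',yaw.round(2),'turn rad',np.radians(turn).round(4))
print('shift now',d.round(4),'after turn',d2.round(4),'F',s['wrist_force'].round(1),'w',round(s['gripper_width']*.087,4),'q',np.round(s['joints'],0))
E
python3 -m crank '[[0,0,0,0.0955],[0,0,0,0.0955],[0,0,0,0.0955]]' 0.036
python3 go.py 0.536 -0.204 0.2 92.5
```

```text
time_s: 0.4
tcp_pos: [0.2023, -0.591, 0.2221]
ee_rot: [[-0.038, 0.999, -0.0], [0.999, 0.038, 0.001], [0.001, -0.0, -1.0]]
wrist_force: [-0.1, 0.7, 0.2]
gripper_width: 0.854
t 0.4 p [ 0.2023 -0.591   0.2221] yaw 92.21 turn rad -0.0051
shift now [0.3739 0.3483 0.0223] after turn [0.3721 0.3502 0.0223] F [-0.1  0.7  0.2] w 0.0743 q [-56.  22.   0.  -0. -68. -32.]
```

```bash
for i in 1; do
python3 -m crank '[[0.026,0.024,0,0],[0.026,0.024,0,0],[0.026,0.024,0,0],[0.026,0.024,0,0],[0.026,0.024,0,0]]' >/dev/null
python3 -m crank '[[0.026,0.024,0,0],[0.026,0.024,0,0],[0.026,0.024,0,0],[0.026,0.024,0,0],[0.026,0.024,0,0]]' >/dev/null; done
python3 go.py 0.536 -0.204 0.2 92.5
```

```text
t 1.23 p [ 0.4316 -0.3195  0.2224] yaw 92.48 turn rad -0.0003
shift now [0.1109 0.1093 0.0225] after turn [0.1108 0.1093 0.0225] F [ 0.3 -0.1  0.4] w 0.036 q [-19.  13. -12.  -0. -65. -68.]
```

```bash

python3 -m crank '[[0.025,0.025,0,0],[0.025,0.025,0,0],[0.025,0.025,0,0],[0.02,0.02,0.005,0],[0.015,0.014,0.005,0]]' >/dev/null
python3 -m crank '[[0,0,0,0],[0,0,0,0]]' >/dev/null
python3 go.py 0.536 -0.204 0.2 92.5
python3 - <<'E'
from h import *
import pickle
c=cap('wrist'); save(c,'w1.png'); P=pts(c); hsv=cv2.cvtColor(c['pixels'],cv2.COLOR_RGB2HSV)
m=cv2.inRange(hsv,(5,150,120),(17,255,255))>0; m&=(P[...,2]>.09)&(P[...,2]<.14)
q=P[m]; print(len(q),q.mean(0),cv2.minAreaRect((q[:,:2]*1000).astype(np.float32)),np.percentile(q[:,2],[2,98]))
E
```

```text
t 1.82 p [ 0.5352 -0.2056  0.2117] yaw 92.59 turn rad 0.0016
shift now [0.0016 0.0009 0.0117] after turn [0.0016 0.0009 0.0117] F [ 0.   0.  -0.5] w 0.0356 q [ -5.  18.  -8.  -0. -65. -83.]
1431 [ 0.5223096  -0.20350023  0.11462159] ((536.67333984375, -202.6317138671875), (110.95921325683594, 11.343252182006836), 2.4510016441345215) [0.11044785 0.11692087]
```

View pics/w1.png

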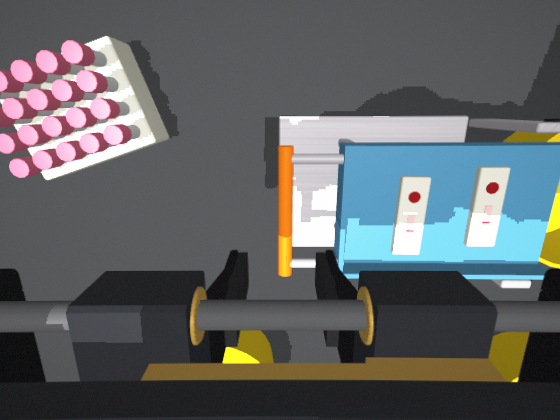

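The wrist view shows the orange bar upright at (285,210), between the open fingers. Its centre measures (0.5367, -0.203) with axis 2.45°, which agrees with the top view. I'll lower onto it.

```bash

python3 -m crank '[[0.002,0.001,0.025,0],[0,0,0.03,0],[0,0,0.03,0],[0,0,0.025,0],[0,0,0.011,0]]' >/dev/null
python3 -m crank '[[0,0,0,0],[0,0,0,0]]' 
python3 go.py 0.537 -0.2035 0.091 92.45
```

```text
time_s: 2.45
tcp_pos: [0.5361, -0.2054, 0.0923]
ee_rot: [[-0.043, 0.999, 0.0], [0.999, 0.043, -0.001], [-0.001, 0.0, -1.0]]
wrist_force: [-0.2, 0.1, 0.7]
gripper_width: 0.412
t 2.45 p [ 0.5361 -0.2054  0.0923] yaw 92.45 turn rad -0.0001
shift now [0.0019 0.0009 0.0013] after turn [0.0019 0.0009 0.0013] F [-0.2  0.1  0.7] w 0.0359 q [ -5.  24. -17.   0. -49. -83.]
```

```bash

python3 -m crank '[[0.002,0.001,0.001,0],[0,0,0,0],[0,0,0,0],[0,0,0,0],[0,0,0,0]]' 0.0
python3 -m crank '[[0,0,0,0],[0,0,0,0]]' 
python3 go.py 0.537 -0.2035 0.091 92.45
python3 -c "
import numpy as np
for t in np.arange(0,.56,.05):
  c,s=np.cos(t),np.sin(t); print(round(t,2),(-.229*c+.015*s+.229).round(4),(.229*s+.015*c-.015).round(4))"
```

```text
time_s: 2.87
tcp_pos: [0.5373, -0.2025, 0.0913]
ee_rot: [[-0.044, 0.999, 0.001], [0.999, 0.044, -0.0], [-0.0, 0.001, -1.0]]
wrist_force: [0.3, 0.4, 1.4]
gripper_width: 0.127
time_s: 3.03
tcp_pos: [0.5373, -0.2026, 0.0914]
ee_rot: [[-0.044, 0.999, 0.001], [0.999, 0.044, -0.0], [-0.0, 0.001, -1.0]]
wrist_force: [-0.8, -0.2, 3.1]
gripper_width: 0.127
t 3.03 p [ 0.5373 -0.2026  0.0914] yaw 92.5 turn rad 0.0008
shift now [-0.0009 -0.0004  0.0004] after turn [-0.0009 -0.0004  0.0004] F [-0.8 -0.2  3.1] w 0.011 q [ -4.  24. -17.   0. -49. -83.]
0.0 0.0 0.0
0.05 0.001 0.0114
0.1 0.0026 0.0228
0.15 0.0048 0.0341
0.2 0.0075 0.0452
0.25 0.0108 0.0562
0.3 0.0147 0.067
0.35 0.019 0.0776
0.4 0.0239 0.088
0.45 0.0293 0.0981
0.5 0.0352 0.108
0.55 0.0416 0.1175
```

```bash

python3 -m crank '[[0.001,0,-0.0114,0],[0.0016,0,-0.0114,0],[0.0022,0,-0.0113,0],[0.0027,0,-0.0111,0],[0.0033,0,-0.011,0]]'
python3 -m crank '[[0.0039,0,-0.0108,0],[0.0043,0,-0.0106,0],[0.0049,0,-0.0104,0]]' 
python3 go.py 0.537 -0.168 0.200 92.45
```

```text
time_s: 3.45
tcp_pos: [0.5368, -0.193, 0.1446]
ee_rot: [[-0.043, 0.999, -0.0], [0.999, 0.043, -0.001], [-0.001, -0.0, -1.0]]
wrist_force: [4.6, -9.0, -12.9]
gripper_width: 0.126
time_s: 3.7
tcp_pos: [0.5363, -0.1808, 0.1769]
ee_rot: [[-0.043, 0.999, -0.0], [0.999, 0.043, -0.003], [-0.003, -0.0, -1.0]]
wrist_force: [5.5, -11.4, -12.0]
gripper_width: 0.126
t 3.7 p [ 0.5363 -0.1808  0.1769] yaw 92.44 turn rad -0.0002
shift now [ 0.0126  0.0013 -0.0232] after turn [ 0.0126  0.0013 -0.0232] F [  5.5 -11.4 -12. ] w 0.011 q [ -2.  18. -12.   0. -60. -86.]
```

```bash

python3 -m crank '[[0.0052,0,-0.0102,0],[0.0057,0,-0.0099,0],[0.0012,0,-0.002,0],[0,0,0,0],[0,0,0,0]]'
python3 go.py 0.537 -0.168 0.200 92.45
```

```text
time_s: 4.12
tcp_pos: [0.5358, -0.1683, 0.2002]
ee_rot: [[-0.043, 0.999, 0.001], [0.999, 0.043, -0.003], [-0.003, 0.001, -1.0]]
wrist_force: [2.5, -6.8, -2.7]
gripper_width: 0.124
t 4.12 p [ 0.5358 -0.1683  0.2002] yaw 92.48 turn rad 0.0004
shift now [0.0003 0.0012 0.0002] after turn [0.0003 0.0012 0.0002] F [ 2.5 -6.8 -2.7] w 0.0108 q [ -1.  17. -11.   0. -62. -87.]
```

```bash

python3 -m crank '[[0.001,0,-0.0015,0],[0.001,0,-0.0015,0],[0.001,0,-0.001,0],[0,0,0,0],[0,0,0,0]]'
python3 -m crank '[[0,0,0,0],[0,0,0,0],[0,0,0,0],[0,0,0,0]]' 0.036
python3 -m crank '[[0,0,-0.02,0],[0,0,-0.02,0],[0,0,-0.03,0],[0,0,-0.03,0],[0,0,-0.02,0]]' 
python3 -m crank '[[-0.03,0,0,0],[-0.02,0,0,0],[0,0,0,0]]'
python3 - <<'E'
from h import *
import pickle
for n in ['top','wrist']:
    c=cap(n); save(c,n+'2.png'); pickle.dump(c,open(n+'2.pkl','wb'))
    P=pts(c); hsv=cv2.cvtColor(c['pixels'],cv2.COLOR_RGB2HSV)
    m=cv2.inRange(hsv,(5,150,120),(17,255,255))>0; m&=(P[...,2]>.15)&(P[...,2]<.3)&(abs(P[...,1]+.17)<.04)
    q=P[m]
    if len(q): print(n,len(q),q.mean(0),np.percentile(q[:,2],98),cv2.minAreaRect((q[:,:2]*1000).astype(np.float32)))
    y=np.array([-.0436,.999,0]); L=np.array([.526,.025,.095])
    D=P-L; ty=D@y; tx=D@np.array([.999,.0436,0]);
    m=(abs(tx)<.045)&(ty<-.01)&(ty>-.15)&(cv2.inRange(hsv,(95,120,60),(115,255,255))>0)&(D[...,2]>-.03)
    f=np.polyfit(ty[m],D[...,2][m],1); print('floor slope',np.arctan(f[0]),'lip off',f[1],m.sum())
E
```

```text
time_s: 4.53
tcp_pos: [0.5357, -0.1672, 0.2022]
ee_rot: [[-0.042, 0.999, -0.001], [0.999, 0.042, -0.005], [-0.005, -0.001, -1.0]]
wrist_force: [5.4, -16.0, -14.1]
gripper_width: 0.12
time_s: 4.87
tcp_pos: [0.5351, -0.1633, 0.2046]
ee_rot: [[-0.043, 0.999, -0.0], [0.999, 0.043, 0.0], [0.0, -0.0, -1.0]]
wrist_force: [0.2, -0.3, -0.0]
gripper_width: 0.343
time_s: 5.28
tcp_pos: [0.5358, -0.1633, 0.3283]
ee_rot: [[-0.044, 0.999, 0.004], [0.999, 0.044, -0.001], [-0.001, 0.004, -1.0]]
wrist_force: [0.4, 0.1, 0.4]
gripper_width: 0.414
time_s: 5.53
tcp_pos: [0.5375, -0.2151, 0.3251]
ee_rot: [[-0.041, 0.999, 0.001], [0.999, 0.041, -0.0], [-0.0, 0.001, -1.0]]
wrist_force: [-0.2, 0.7, -0.3]
gripper_width: 0.417
top 50 [ 0.49969101 -0.17054414  0.22330623] 0.2278810956544872 ((501.30255126953125, -170.1946563720703), (42.14371871948242, 6.6488142013549805), 0.11367825418710709)
floor slope -0.5061965806354666 lip off -0.0018434831961399896 305
wrist 1322 [ 0.51753829 -0.16850965  0.22265054] 0.2249263760430658 ((534.3515014648438, -167.3485870361328), (109.60668182373047, 12.03841781616211), 2.299051284790039)
floor slope -0.5482439305268217 lip off -0.0028225574563019167 5017
```

View pics/top2.png

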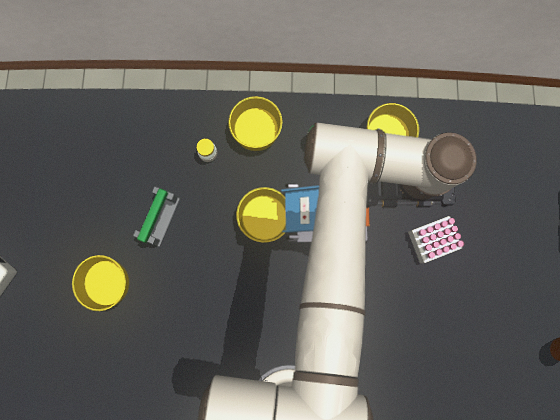

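View pics/wrist2.png

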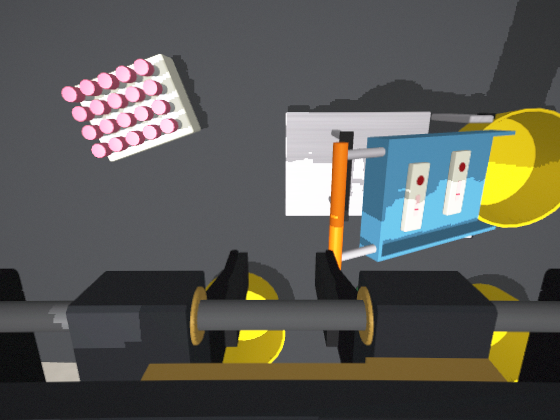

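The tray is up at its stop: floor slope is about 0.51 and the handle is at (-0.168, 0.217). The push past the stop met a rising force. Both cassettes are still on the floor, at wrist pixels (415,195) and (457,182). Next is the scraper.

```bash

python3 -m crank '[[0,0,0,0.1065],[0,0,0,0.1065],[0,0,0,0.1065],[0,0,0,0.1065],[0,0,0,0]]' 0.06
python3 go.py 0.508 0.383 0.25 68.2
```

```text
time_s: 6.05
tcp_pos: [0.5373, -0.2123, 0.3246]
ee_rot: [[0.374, 0.928, -0.0], [0.928, -0.374, 0.0], [0.0, -0.0, -1.0]]
wrist_force: [0.1, -0.5, 0.2]
gripper_width: 0.663
t 6.05 p [ 0.5373 -0.2123  0.3246] yaw 68.05 turn rad -0.0026
shift now [ 0.5411 -0.2497  0.0749] after turn [ 0.5418 -0.2483  0.0749] F [ 0.1 -0.5  0.2] w 0.0577 q [  -6.   14.    4.   -0.  -80. -106.]
```

```bash

python3 -m crank '[[0.036,-0.0167,0,0],[0.036,-0.0167,0,0],[0.036,-0.0167,0,0],[0.036,-0.0167,0,0],[0.036,-0.0167,0,0]]' >/dev/null
python3 -m crank '[[0.036,-0.0167,0,0],[0.036,-0.0167,0,0],[0.036,-0.0167,0,0],[0.036,-0.0167,0,0],[0.036,-0.0167,0,0]]' >/dev/null
python3 -m crank '[[0.036,-0.0166,0.01,0],[0.036,-0.0166,0.01,0],[0.036,-0.0166,0.01,0],[0.036,-0.0166,0.01,0],[0.02,-0.01,0.01,0]]' >/dev/null
python3 -m crank '[[0,0,0.01,0],[0,0,0.01,0],[0,0,0,0]]' >/dev/null
python3 go.py 0.508 0.383 0.25 68.2
cat > scr.py <<'E'
from h import *
import sys
c=cap('wrist'); save(c,sys.argv[1]); P=pts(c); hsv=cv2.cvtColor(c['pixels'],cv2.COLOR_RGB2HSV)
m=cv2.inRange(hsv,(50,120,40),(80,255,255))>0; m&=(P[...,2]>.02)
q=P[m]; print(len(q),q.mean(0).round(4)); zt=np.percentile(q[:,2],80); print('ztop',zt); q=q[q[:,2]>zt-.006]
print(cv2.minAreaRect((q[:,:2]*1000).astype(np.float32)))
E
python3 scr.py w3.png
```

```text
t 7.55 p [0.5058 0.3627 0.252 ] yaw 68.18 turn rad -0.0004
shift now [ 0.0197 -0.0055  0.0019] after turn [ 0.0197 -0.0055  0.0019] F [-1.2  0.2 -0.2] w 0.0603 q [  50.   21.    3.   -0.  -72. -162.]
3661 [0.5008 0.3849 0.1013]
ztop 0.10055147843570089
((505.4687805175781, 383.1820068359375), (27.017528533935547, 149.98480224609375), 71.5473861694336)
```

View pics/w3.png

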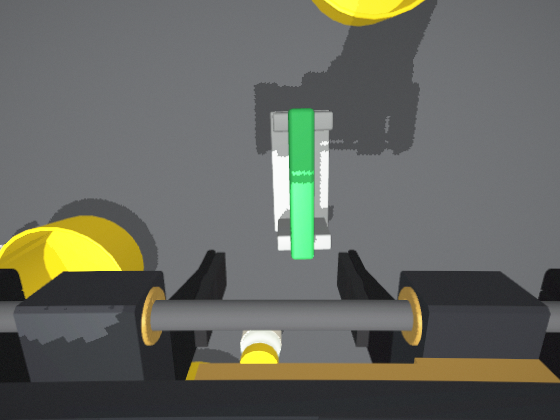

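```bash
python3 - <<'E'
from h import *
import pickle
for n in ['wrist','top','scene']:
    c=cap(n); P=pts(c); hsv=cv2.cvtColor(c['pixels'],cv2.COLOR_RGB2HSV)
    m=cv2.inRange(hsv,(50,120,40),(80,255,255))>0; m&=(P[...,2]>.095)&(P[...,2]<.106)&(abs(P[...,1]-.383)<.1)
    q=P[m][:,:2]; 
    d=q-q.mean(0); w,v=np.linalg.eigh(d.T@d); e=v[:,1]; s=d@e; t=d@v[:,0]
    print(n,len(q),'long axis deg',np.degrees(np.arctan2(e[1],e[0])),'mid',(q.mean(0)+e*(s.max()+s.min())/2+v[:,0]*(np.percentile(t,1)+np.percentile(t,99))/2).round(4),s.max()-s.min(),np.percentile(t,[1,99]))
    # posts (grey)
    m=(hsv[...,1]<40)&(abs(P[...,2]-.07)<.004)&(np.hypot(P[...,0]-.506,P[...,1]-.383)<.1)
    q=P[m][:,:2]
    if len(q)>30:
        r=cv2.minAreaRect((q*1000).astype(np.float32)); print(' posts',len(q),r)
E
```

```text
wrist 3585 long axis deg 159.7018606718304 mid [0.5065 0.3831] 0.14904989906577407 [-0.01185752  0.01125217]
 posts 1062 ((510.27154541015625, 385.2659606933594), (59.80597686767578, 147.60122680664062), 69.92960357666016)
top 159 long axis deg 159.58489704476236 mid [0.5068 0.3807] 0.14766588587047524 [-0.01141072  0.01060742]
 posts 92 ((510.09844970703125, 382.8315734863281), (59.463951110839844, 145.78851318359375), 69.77911376953125)
scene 312 long axis deg 159.98204005208768 mid [0.508 0.381] 0.14971286517956275 [-0.01088078  0.01241176]
 posts 104 ((510.37017822265625, 383.0350036621094), (60.374935150146484, 149.13685607910156), 70.4067153930664)
```

```bash

python3 -m crank '[[0,0,0,-0.028],[0,0,0,0]]' >/dev/null
python3 go.py 0.507 0.382 0.12 69.8
```

```text
t 7.92 p [0.5078 0.3629 0.256 ] yaw 69.66 turn rad -0.0025
shift now [ 0.0173 -0.0075  0.136 ] after turn [ 0.0174 -0.0075  0.136 ] F [ 0.6 -0.2  0.3] w 0.06 q [  50.   21.    3.    0.  -72. -161.]
```

```bash

python3 -m crank '[[0.0173,-0.0075,0,0],[0,0,0.03,0],[0,0,0.035,0],[0,0,0.03,0],[0,0,0.02,0]]' >/dev/null
python3 -m crank '[[0,0,0.01,0],[0,0,0,0],[0,0,0,0]]' >/dev/null
python3 go.py 0.507 0.382 0.066 69.8
```

```text
t 8.58 p [0.5071 0.3826 0.1307] yaw 69.66 turn rad -0.0024
shift now [-0.0007  0.0001  0.0647] after turn [-0.0007  0.0001  0.0647] F [0.6 0.8 1. ] w 0.0604 q [  52.   27.   -5.    0.  -58. -162.]
```

```bash

python3 -m crank '[[0,0,0.02,0],[0,0,0.02,0],[0,0,0.02,0],[0,0,0.005,0],[0,0,0,0]]' >/dev/null
python3 go.py 0.507 0.382 0.066 69.8
python3 -m crank '[[0,0,0,0],[0,0,0,0],[0,0,0,0],[0,0,0,0],[0,0,0,0]]' 0.0
python3 -m crank '[[0,0,0,0],[0,0,0,0]]'
python3 go.py 0.507 0.382 0.066 69.8
```

```text
t 9.0 p [0.5065 0.3824 0.065 ] yaw 69.68 turn rad -0.0021
shift now [-0.0002  0.0006 -0.001 ] after turn [-0.0002  0.0006 -0.001 ] F [ 0.1 -0.1  0.4] w 0.0601 q [  52.   31.   -9.    0.  -50. -162.]
time_s: 9.42
tcp_pos: [0.5065, 0.3827, 0.0655]
ee_rot: [[0.347, 0.938, 0.001], [0.938, -0.347, 0.001], [0.001, 0.001, -1.0]]
wrist_force: [0.2, 0.1, -0.6]
gripper_width: 0.395
time_s: 9.58
tcp_pos: [0.5063, 0.3825, 0.065]
ee_rot: [[0.347, 0.938, 0.0], [0.938, -0.347, 0.0], [0.0, 0.0, -1.0]]
wrist_force: [1.0, -0.5, 0.9]
gripper_width: 0.274
t 9.58 p [0.5063 0.3825 0.065 ] yaw 69.69 turn rad -0.002
shift now [-0.0003  0.0008 -0.001 ] after turn [-0.0003  0.0008 -0.001 ] F [ 1.  -0.5  0.9] w 0.0239 q [  52.   31.   -9.    0.  -50. -162.]
```

```bash

python3 -m crank '[[0,0,-0.01,0],[0,0,-0.03,0],[0,0,-0.04,0],[0,0,-0.04,0],[0,0,-0.04,0]]' >/dev/null
python3 -m crank '[[0,0,-0.04,0],[0,0,-0.04,0],[0,0,-0.025,0],[0,0,0,0]]'
python3 go.py 0.531 -0.101 0.33 92.45
```

```text
time_s: 10.33
tcp_pos: [0.5081, 0.3833, 0.3382]
ee_rot: [[0.347, 0.938, 0.011], [0.938, -0.347, 0.009], [0.012, 0.007, -1.0]]
wrist_force: [1.0, 0.2, -1.0]
gripper_width: 0.267
t 10.33 p [0.5081 0.3833 0.3382] yaw 69.69 turn rad -0.3972
shift now [-0.4464  0.1895  0.004 ] after turn [-0.4849  0.0021  0.004 ] F [ 1.   0.2 -1. ] w 0.0232 q [  52.   20.   13.    0.  -83. -162.]
```

```bash

python3 -m crank '[[0,0,0,-0.0993],[0,0,0,-0.0993],[0,0,0,-0.0993],[0,0,0,-0.0993],[0,0,0,0]]' >/dev/null
python3 -m crank '[[-0.038,0,0,0],[-0.038,0,0,0],[-0.038,0,0,0],[-0.038,0,0,0],[-0.038,0,0,0]]' >/dev/null
python3 -m crank '[[-0.038,0,0,0],[-0.038,0,0,0],[-0.038,0,0,0],[-0.038,0,0,0],[-0.038,0,0,0]]' >/dev/null
python3 -m crank '[[-0.038,0,0,0],[-0.03,0,0,0],[-0.015,0,0,0],[0,0,0,0],[0,0,0,0]]' >/dev/null
python3 go.py 0.531 -0.101 0.32 92.45
python3 - <<'E'
from h import *
import pickle
for n in ['wrist','top','scene']:
    c=cap(n); save(c,n+'4.png'); pickle.dump(c,open(n+'4.pkl','wb'))
E
```

```text
t 12.0 p [ 0.5254 -0.0808  0.3292] yaw 92.21 turn rad -0.0042
shift now [-0.0204  0.0048  0.0091] after turn [-0.0204  0.0047  0.0091] F [ 0.8  0.1 -2. ] w 0.0235 q [  9.  10.  -2.  -0. -79. -97.]
```

View pics/wrist4.png

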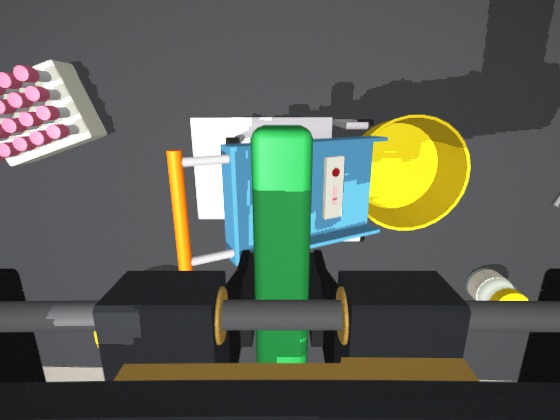

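View pics/scene4.png

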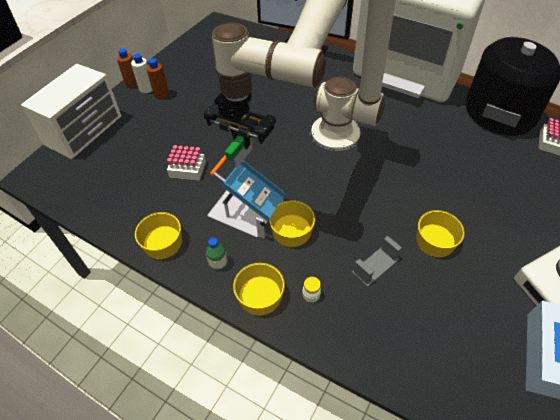

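```bash
python3 - <<'E'
from h import *
import pickle
a=np.radians(2.45)
for nm in ['scene4','wrist4','wrist2']:
    c=pickle.load(open(nm+'.pkl','rb')); P=pts(c); hsv=cv2.cvtColor(c['pixels'],cv2.COLOR_RGB2HSV)
    L=np.array([.5258,.0255,.095]); X=np.array([np.cos(a),np.sin(a),0]); H=np.array([-np.sin(a),np.cos(a),0]); Z=np.array([0,0,1.])
    Y=H*np.cos(.5)-Z*np.sin(.5); N=H*np.sin(.5)+Z*np.cos(.5)
    T=(P-L)@np.stack([X,Y,N],1)
    blue=cv2.inRange(hsv,(95,110,40),(115,255,255))>0
    m=blue&(abs(T[...,2])<.006)&(T[...,1]>-.17)&(T[...,1]<-.005)&(abs(T[...,0])<.05)
    q=T[m]; A=np.c_[q[:,:2],np.ones(len(q))]; f=np.linalg.lstsq(A,q[:,2],rcond=None)[0]; print(nm,'floor: z=',f.round(4),len(q))
    for s in (-1,1):
        m=blue&(T[...,2]>.017)&(T[...,2]<.027)&(T[...,0]*s>.03)&(T[...,0]*s<.08)&(T[...,1]>-.17)
        q=T[m]
        if len(q)>5: print(' wall',s,len(q),np.percentile(q[:,0],[2,50,98]).round(4),np.polyfit(q[:,1],q[:,0],1).round(4), 'z',np.percentile(q[:,2],[50,90,98]).round(4),'ymax',q[:,1].max().round(4))
    m=blue&(T[...,2]>.017)&(T[...,2]<.027)&(abs(T[...,0])<.045)&(T[...,1]<-.17)&(T[...,1]>-.2)
    q=T[m]
    if len(q): print(' end',np.percentile(q[:,1],[2,50,98]).round(4))
    m=(hsv[...,1]<60)&(hsv[...,2]>150)&(abs(T[...,2]-.007)<.004)&(abs(T[...,0])<.05)&(T[...,1]>-.17)&(T[...,1]<0)
    k,l,st,ce=cv2.connectedComponentsWithStats(m.astype(np.uint8))
    for i in range(1,k):
        if st[i,4]>30:
            q=T[l==i]; print(' cass',st[i,4],cv2.minAreaRect((q[:,:2]*1000).astype(np.float32)),np.median(q[:,2]).round(4))
E
```

```text
scene4 floor: z= [ 0.0035  0.0005 -0.0001] 848
 wall -1 85 [-0.055  -0.05   -0.0468] [ 0.0015 -0.0503] z [0.021  0.0242 0.0256] ymax -0.004
 wall 1 98 [0.053  0.0571 0.0603] [-0.0007  0.0569] z [0.0203 0.0236 0.0255] ymax -0.006
 end [-0.1857 -0.1838 -0.1821]
 cass 104 ((9.202983856201172, -122.83002471923828), (23.348045349121094, 69.49958038330078), 88.58405303955078) 0.0068
 cass 89 ((1.2345466613769531, -59.784942626953125), (70.21028137207031, 22.294607162475586), 0.356414258480072) 0.0067
wrist4 floor: z= [-0.     -0.0005  0.0004] 4612
 wall -1 354 [-0.0554 -0.0536 -0.0514] [ 0.0015 -0.0534] z [0.0224 0.0232 0.0236] ymax -0.0005
 wall 1 357 [0.0522 0.0539 0.057 ] [0.009  0.0547] z [0.0221 0.0231 0.0238] ymax -0.0
 end [-0.1835 -0.1822 -0.1792]
 cass 1101 ((-1.6664237976074219, -57.93020248413086), (69.6397705078125, 25.28046417236328), 0.7838510274887085) 0.0073
wrist2 floor: z= [0.0003 0.0009 0.0006] 5585
 wall -1 536 [-0.0551 -0.0532 -0.0509] [ 0.0008 -0.0531] z [0.0225 0.0231 0.0235] ymax -0.0011
 wall 1 643 [0.0529 0.0538 0.0571] [0.     0.0543] z [0.0221 0.023  0.0234] ymax 0.0009
 end [-0.1844 -0.183  -0.1795]
 cass 992 ((-1.3840560913085938, -58.14045715332031), (69.3462905883789, 25.746213912963867), 0.32447171211242676) 0.0072
 cass 1248 ((7.011226654052734, -121.2283935546875), (26.1793212890625, 70.59146118164062), 88.72760772705078) 0.0072
```

The tray model fits to about 1 mm: the walls lie at ±53–54, the floor is at 0 and tilt is 0.50. The cassettes are at y −121 and −58. Now I'll bring the blade uphill of cassette a.

```bash

python3 -m crank '[[-0.0204,0.0057,0,-0.004],[0,0,0.02,0],[0,0,0.025,0],[0,0,0.02,0],[0,0,0,0]]' >/dev/null
python3 -m crank '[[0,0,0,0],[0,0,0,0]]' >/dev/null
python3 go.py 0.532 -0.1014 0.231 92.45
```

```text
t 12.73 p [ 0.5335 -0.0998  0.2663] yaw 92.74 turn rad 0.005
shift now [-0.0015 -0.0016  0.0352] after turn [-0.0015 -0.0016  0.0352] F [-1.1  1.  -1.2] w 0.0233 q [  7.  12.  -7.   0. -70. -94.]
```

```bash

python3 -m crank '[[-0.0015,-0.001,0.015,0],[0,0,0.01,0],[0,0,0.008,0],[0,0,0,0],[0,0,0,0]]' >/dev/null
python3 go.py 0.532 -0.1014 0.231 92.45
python3 - <<'E'
from h import *
for n in ['scene','wrist']:
    c=cap(n); save(c,n+'5.png')
im=cv2.imread('pics/scene5.png'); cv2.imwrite('pics/scene5c.png',cv2.resize(im[100:260,150:330],None,fx=3.5,fy=3.5,interpolation=cv2.INTER_CUBIC))
E
```

```text
t 13.15 p [ 0.5317 -0.1019  0.2318] yaw 92.68 turn rad 0.004
shift now [0.0005 0.0004 0.0008] after turn [0.0005 0.0004 0.0008] F [ 0.4  0.2 -1.1] w 0.0236 q [  6.  14. -11.   0. -66. -94.]
```

View pics/scene5c.png

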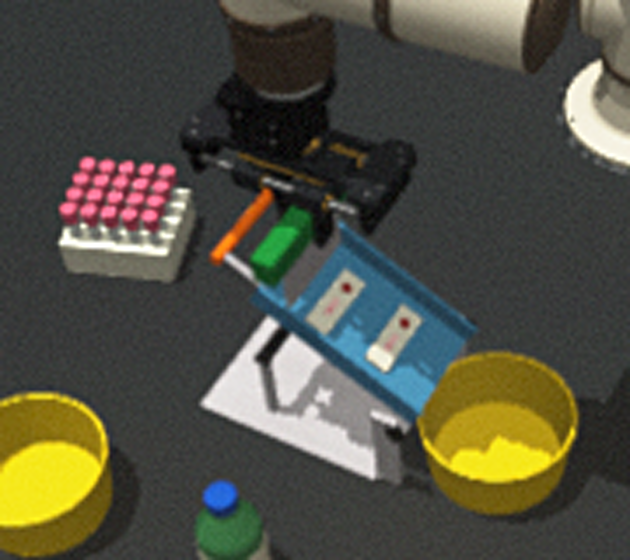

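View pics/wrist5.png

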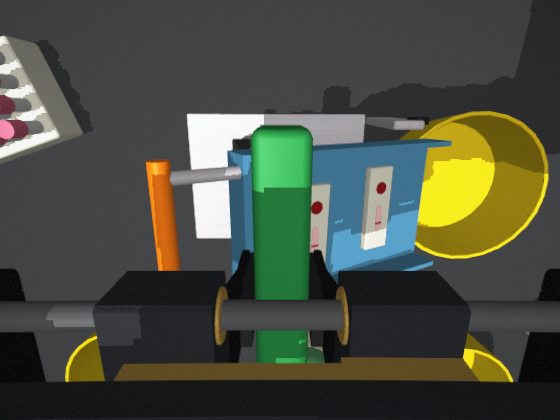

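```bash

python3 -m crank '[[0,0,0.004,0],[0,0,0.003,0],[0,0,0,0],[0,0,0,0]]' | grep -E 'tcp|force'
for k in 1 ; do python3 -m crank '[[0,0,0.001,0],[0,0,0,0],[0,0,0,0]]' | grep -E 'tcp|force'; python3 -m crank '[[0,0,0.001,0],[0,0,0,0],[0,0,0,0]]' | grep -E 'tcp|force'; done
```

```text
tcp_pos: [0.5314, -0.1019, 0.2245]
wrist_force: [0.3, -0.0, -1.5]
tcp_pos: [0.5316, -0.1019, 0.2237]
wrist_force: [0.6, -0.1, -2.0]
tcp_pos: [0.5315, -0.1019, 0.2226]
wrist_force: [0.9, 0.2, -1.8]
```

```bash

python3 -m crank '[[0,0,0.001,0],[0,0,0,0],[0,0,0,0]]' | grep -E 'tcp|force'; python3 -m crank '[[0,0,0.001,0],[0,0,0,0],[0,0,0,0]]' | grep -E 'tcp|force'
```

```text
tcp_pos: [0.5315, -0.1019, 0.2216]
wrist_force: [0.5, -0.5, -0.6]
tcp_pos: [0.5318, -0.102, 0.221]
wrist_force: [1.4, -0.1, 0.2]
```

Contact with the floor comes at TCP z 0.221, so the edge is at 0.166, as predicted. I'll lift 0.7 mm and sweep down the slope.

```bash

python3 -m crank '[[0,0,-0.0007,0],[0.005,0,0.0027,0],[0.005,0,0.0027,0],[0.005,0,0.0027,0],[0,0,0,0]]' | grep -E 'tcp|force'
python3 -m crank '[[0.005,0,0.0027,0],[0.005,0,0.0027,0],[0.005,0,0.0027,0],[0,0,0,0],[0,0,0,0]]' | grep -E 'tcp|force'
python3 - <<'E'
from h import *
for n in ['scene','wrist']:
    c=cap(n); save(c,n+'6.png')
im=cv2.imread('pics/scene6.png'); cv2.imwrite('pics/scene6c.png',cv2.resize(im[100:260,150:330],None,fx=3.5,fy=3.5,interpolation=cv2.INTER_CUBIC))
E
```

```text
tcp_pos: [0.5304, -0.0859, 0.2123]
wrist_force: [0.1, 0.4, -1.3]
tcp_pos: [0.53, -0.0716, 0.2049]
wrist_force: [0.3, -0.0, -1.5]
```

View pics/scene6c.png

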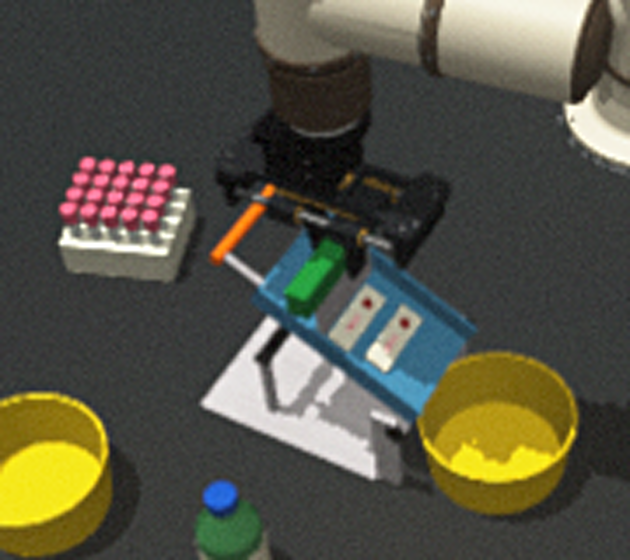

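Cassette a moves with the blade, now at crop (360,318), and is nearing b at (395,338). I'll carry on.

```bash

python3 -m crank '[[0.005,0,0.0027,0],[0.005,0,0.0027,0],[0.005,0,0.0027,0],[0.005,0,0.0027,0],[0.005,0,0.0027,0]]' | grep -E 'tcp|force'
python3 -m crank '[[0.005,0,0.0027,0],[0.005,0,0.0027,0],[0.005,0,0.0027,0],[0,0,0,0],[0,0,0,0]]' | grep -E 'tcp|force'
python3 go.py 0.526 -0.03 0.18 92.45
python3 - <<'E'
from h import *
for n in ['scene','wrist']:
    c=cap(n); save(c,n+'7.png')
im=cv2.imread('pics/scene7.png'); cv2.imwrite('pics/scene7c.png',cv2.resize(im[100:260,150:330],None,fx=3.5,fy=3.5,interpolation=cv2.INTER_CUBIC))
E
```

```text
tcp_pos: [0.5289, -0.0464, 0.1913]
wrist_force: [0.0, -0.3, -1.5]
tcp_pos: [0.5282, -0.0316, 0.1834]
wrist_force: [-1.0, -0.3, -1.0]
t 16.35 p [ 0.5282 -0.0316  0.1834] yaw 92.7 turn rad 0.0044
shift now [ 0.0017 -0.0022  0.0034] after turn [ 0.0017 -0.0022  0.0034] F [-1.  -0.3 -1. ] w 0.0234 q [  14.   15.  -16.    0.  -59. -101.]
```

View pics/scene7c.png

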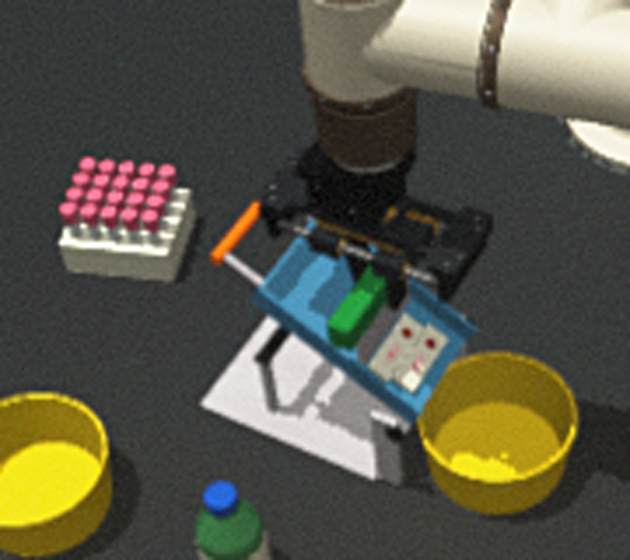

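Both cassettes now move together, at crop (400,350) and (425,350). I'll push on to the lip.

```bash

python3 -m crank '[[0.005,0,0.0028,0],[0.005,0,0.0028,0],[0.005,0,0.0028,0],[0.005,0,0.0028,0],[0.005,0,0.0028,0]]' | grep -E 'tcp|force'
python3 -m crank '[[0.005,0,0.0027,0],[0.005,0,0.0027,0],[0,0,0,0],[0,0,0,0]]' | grep -E 'tcp|force'
python3 - <<'E'
from h import *
for n in ['scene']:
    c=cap(n); save(c,n+'8.png')
im=cv2.imread('pics/scene8.png'); cv2.imwrite('pics/scene8c.png',cv2.resize(im[100:260,150:330],None,fx=3.5,fy=3.5,interpolation=cv2.INTER_CUBIC))
E
```

```text
tcp_pos: [0.527, -0.0064, 0.1692]
wrist_force: [1.1, 0.3, -2.2]
tcp_pos: [0.5265, 0.0034, 0.1639]
wrist_force: [-0.7, 0.2, -0.9]
```

View pics/scene8c.png

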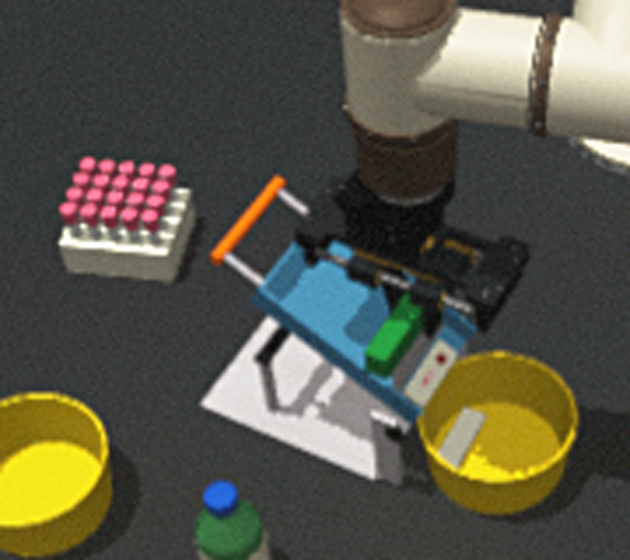

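Cassette b is in the cup, at crop (462,438). Cassette a is at the lip, at (432,372). I'll push it off.

```bash

python3 -m crank '[[0.005,0,0.0027,0],[0.005,0,0.0027,0],[0.005,0,0.0027,0],[0.004,0,0.002,0],[0,0,0,0]]' | grep -E 'tcp|force'
python3 -m crank '[[0.004,0,0.001,0],[0.004,0,0,0],[0,0,0,0],[0,0,0,0]]' | grep -E 'tcp|force'
python3 - <<'E'
from h import *
for n in ['scene']:
    c=cap(n); save(c,n+'9.png')
im=cv2.imread('pics/scene9.png'); cv2.imwrite('pics/scene9c.png',cv2.resize(im[100:260,150:330],None,fx=3.5,fy=3.5,interpolation=cv2.INTER_CUBIC))
E
```

```text
tcp_pos: [0.5254, 0.0227, 0.1534]
wrist_force: [0.4, 0.3, -1.7]
tcp_pos: [0.5255, 0.0302, 0.1532]
wrist_force: [1.2, -0.7, -1.5]
```

View pics/scene9c.png

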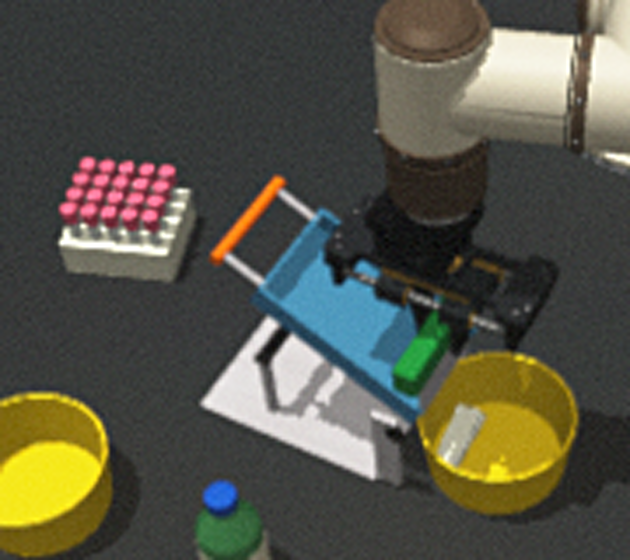

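Cassette a has left the tray and looks stacked on b at crop (460,435). I'll raise the scraper and check.

```bash

python3 -m crank '[[0,0,-0.02,0],[0,0,-0.035,0],[0,0,-0.035,0],[0,0,-0.035,0],[0,0,-0.035,0]]' >/dev/null
python3 -m crank '[[0,0,-0.015,0],[0,0,0,0.099],[0,0,0,0.099],[0,0,0,0.099],[0,0,0,0.099]]' | grep -E 'tcp|force'
python3 -m crank '[[0,0,0,0],[0,0,0,0]]'|tail -1
python3 go.py 0.5063 0.3825 0.33 69.69
python3 - <<'E'
from h import *
for n in ['scene','top']:
    c=cap(n); save(c,n+'10.png'); P=pts(c); hsv=cv2.cvtColor(c['pixels'],cv2.COLOR_RGB2HSV)
    m=(hsv[...,1]<70)&(hsv[...,2]>90)&(np.hypot(P[...,0]-.521,P[...,1]-.081)<.072)&(P[...,2]<.09)
    q=P[m]; print(n,len(q), q.mean(0) if len(q) else '', np.percentile(q[:,2],[2,50,98]) if len(q) else '')
im=cv2.imread('pics/scene10.png'); cv2.imwrite('pics/scene10c.png',cv2.resize(im[180:260,240:330],None,fx=7,fy=7,interpolation=cv2.INTER_CUBIC))
E
```

```text
tcp_pos: [0.5252, 0.0298, 0.3282]
wrist_force: [-0.1, 0.3, -1.7]
gripper_width: 0.271
t 19.05 p [0.5253 0.0298 0.3281] yaw 70.1 turn rad 0.0072
shift now [ 0.3252 -0.1379 -0.0019] after turn [ 0.3242 -0.1403 -0.0019] F [-0.8  0.1 -1.7] w 0.0235 q [  21.    9.   -3.   -0.  -79. -131.]
scene 127 [0.52392532 0.04148203 0.020132  ] [0.01003922 0.01869552 0.06210012]
top 47 [0.52349711 0.04090939 0.01773809] [0.0020539  0.01757234 0.04691795]
```

View pics/scene10c.png

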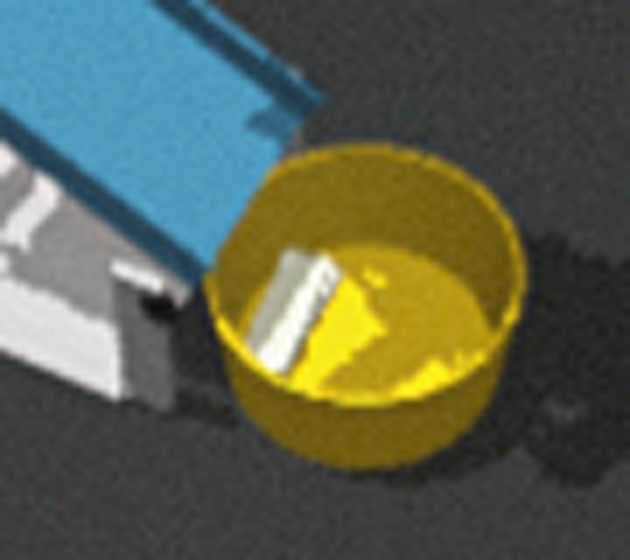

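View pics/top10.png

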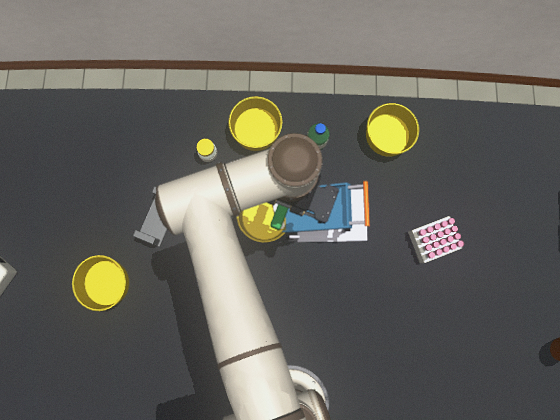

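The cup shows a white stack at crop (295,310), top at about z 0.018, which is two slabs on a 4 mm floor. The tray floor is empty. I'll take the scraper back.

```bash

python3 -m crank '[[0.0361,-0.0156,0,0.0016],[0.0361,-0.0156,0,0.0016],[0.0361,-0.0156,0,0.0016],[0.0361,-0.0156,0,0.0016],[0.0361,-0.0156,0,0]]' >/dev/null
python3 -m crank '[[0.0361,-0.0156,0,0],[0.036,-0.0156,0,0],[0.036,-0.0156,0,0],[0.025,-0.01,0,0],[0,0,0,0]]' >/dev/null
python3 -m crank '[[0,0,0,0],[0,0,0,0]]' >/dev/null
python3 go.py 0.5063 0.3825 0.18 69.69
python3 - <<'E'
from h import *
for n in ['scene','top']:
    c=cap(n); save(c,n+'11.png'); P=pts(c); hsv=cv2.cvtColor(c['pixels'],cv2.COLOR_RGB2HSV)
    m=(hsv[...,1]<40)&(abs(P[...,2]-.07)<.004)&(np.hypot(P[...,0]-.506,P[...,1]-.383)<.1)
    q=P[m][:,:2]
    if len(q)>30: print(n,' posts',len(q),cv2.minAreaRect((q*1000).astype(np.float32)))
E
```

```text
t 20.15 p [0.5077 0.3706 0.3277] yaw 69.66 turn rad -0.0005
shift now [ 0.0109 -0.0054  0.1477] after turn [ 0.0109 -0.0054  0.1477] F [-0.2 -0.3 -1.4] w 0.0236 q [  51.   20.   12.    0.  -82. -161.]
scene  posts 188 ((510.9191589355469, 383.58917236328125), (61.71355056762695, 148.25274658203125), 69.99744415283203)
top  posts 149 ((510.8524169921875, 383.3175048828125), (59.27418518066406, 146.85079956054688), 69.43950653076172)
```

```bash

python3 -m crank '[[0.0109,-0.0054,0,0],[0,0,0.03,0],[0,0,0.04,0],[0,0,0.04,0],[0,0,0.03,0]]' >/dev/null
python3 -m crank '[[0,0,0,0],[0,0,0,0],[0,0,0,0]]' >/dev/null
python3 go.py 0.507 0.3827 0.100 69.69
```

```text
t 20.92 p [0.508  0.3839 0.1909] yaw 69.63 turn rad -0.0011
shift now [-0.0018 -0.0008  0.0909] after turn [-0.0018 -0.0008  0.0909] F [ 0.6  0.2 -0.3] w 0.0236 q [  52.   24.   -1.    0.  -65. -162.]
```

```bash

python3 -m crank '[[-0.0012,0,0.03,0],[0,0,0.03,0],[0,0,0.03,0],[0,0,0.02,0],[0,0,0,0]]' >/dev/null
python3 -m crank '[[0,0,0,0],[0,0,0,0],[0,0,0,0]]' >/dev/null
python3 go.py 0.507 0.3827 0.066 69.69
python3 - <<'E'
from h import *
for n in ['scene']:
    c=cap(n); save(c,n+'12.png')
im=cv2.imread('pics/scene12.png'); cv2.imwrite('pics/scene12c.png',cv2.resize(im[200:300,330:440],None,fx=5,fy=5,interpolation=cv2.INTER_CUBIC))
E
```

```text
t 21.58 p [0.5076 0.3835 0.0814] yaw 69.64 turn rad -0.0009
shift now [-0.0011 -0.0003  0.0154] after turn [-0.0011 -0.0003  0.0154] F [-1.1  0.8 -1.3] w 0.0237 q [  52.   30.   -8.    0.  -51. -162.]
```

View pics/scene12c.png

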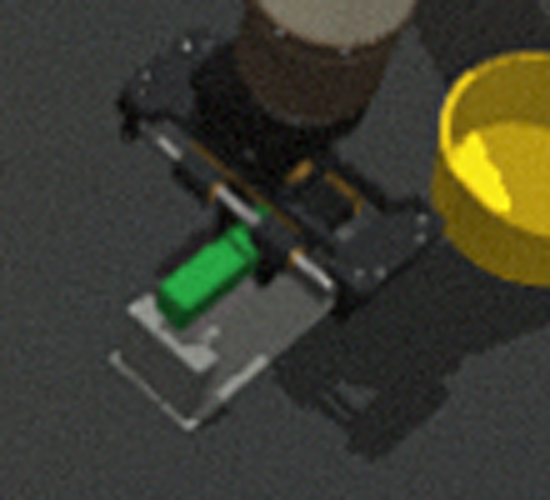

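The handle sits centred over the post at crop (185,330). I'll lower it until it touches.

```bash

python3 -m crank '[[-0.001,0,0.005,0],[0,0,0.005,0],[0,0,0.003,0],[0,0,0,0],[0,0,0,0]]' | grep -E 'tcp|force'
python3 -m crank '[[0,0,0.001,0],[0,0,0,0],[0,0,0,0]]' | grep -E 'tcp|force'
python3 -m crank '[[0,0,0.001,0],[0,0,0,0],[0,0,0,0]]' | grep -E 'tcp|force'
```

```text
tcp_pos: [0.5056, 0.3808, 0.065]
wrist_force: [-0.2, 0.2, 1.3]
tcp_pos: [0.5056, 0.3808, 0.065]
wrist_force: [-2.7, -0.6, 5.0]
tcp_pos: [0.5056, 0.3808, 0.0649]
wrist_force: [-3.1, -1.1, 10.0]
```

Contact at TCP z 0.065, the same as at pick-up. I'll ease off 1.5 mm, release and withdraw.

```bash

python3 -m crank '[[0,0,-0.0015,0],[0,0,0,0],[0,0,0,0]]' | grep -E 'tcp|force'
python3 -m crank '[[0,0,0,0],[0,0,0,0],[0,0,0,0],[0,0,0,0],[0,0,0,0]]' 0.06 | tail -1
python3 -m crank '[[0,0,0,0],[0,0,0,0]]' | tail -1
python3 -m crank '[[0,0,-0.015,0],[0,0,-0.03,0],[0,0,-0.03,0],[0,0,-0.03,0],[0,0,-0.03,0]]' | tail -2
python3 -m crank '[[0,0,-0.03,0],[0,0,-0.02,0],[-0.02,0,0,0],[0,0,0,0],[0,0,0,0]]' | tail -2
python3 scr.py w13.png
python3 -m crank '[[-0.035,0.02,0,0],[-0.035,0.02,0,0],[-0.035,0.02,0,0],[-0.035,0.02,0,0],[0,0,0,0]]' >/dev/null
python3 -m crank '[[0,0,0,0],[0,0,0,0]]'
python3 - <<'E'
from h import *
for n in ['wrist','scene','top']:
    c=cap(n); save(c,n+'13.png'); P=pts(c); hsv=cv2.cvtColor(c['pixels'],cv2.COLOR_RGB2HSV)
    m=(cv2.inRange(hsv,(50,120,40),(80,255,255))>0)&(P[...,2]>.08)&(P[...,2]<.12)&(abs(P[...,1]-.383)<.1)
    q=P[m]; q=q[q[:,2]>.09]
    if len(q)>30: print(n,'scr',cv2.minAreaRect((q[:,:2]*1000).astype(np.float32)),np.percentile(q[:,2],[5,50,95]).round(3))
    m=(hsv[...,1]<70)&(hsv[...,2]>90)&(np.hypot(P[...,0]-.521,P[...,1]-.081)<.072)&(P[...,2]<.09)
    q=P[m]; print(n,len(q), q.mean(0) if len(q) else '', np.percentile(q[:,2],[2,50,98]) if len(q) else '')
    m=cv2.inRange(hsv,(22,120,60),(35,255,255))>0
    q=P[m&(P[...,2]>.064)&(P[...,2]<.075)&(np.hypot(P[...,0]-.521,P[...,1]-.081)<.09)]
    if len(q)>30:
        A=np.c_[2*q[:,:2],np.ones(len(q))]; s=np.linalg.lstsq(A,(q[:,:2]**2).sum(1),rcond=None)[0]; print(' cup',s[:2].round(4),np.sqrt(s[2]+s[:2]@s[:2]).round(3))
im=cv2.imread('pics/scene13.png'); cv2.imwrite('pics/scene13c.png',cv2.resize(im[130:310,150:430],None,fx=2.8,fy=2.8,interpolation=cv2.INTER_CUBIC))
im=cv2.imread('pics/top13.png'); cv2.imwrite('pics/top13c.png',cv2.resize(im[110:270,120:400],None,fx=2.8,fy=2.8,interpolation=cv2.INTER_CUBIC))
E
```

```text
tcp_pos: [0.5058, 0.3811, 0.0649]
wrist_force: [-2.4, 0.3, 4.7]
gripper_width: 0.564
gripper_width: 0.664
wrist_force: [0.1, -0.6, 0.2]
gripper_width: 0.693
wrist_force: [0.7, 0.3, -1.0]
gripper_width: 0.691
3645 [0.5004 0.3829 0.1008]
ztop 0.10050291913095648
((501.28179931640625, 382.4176025390625), (31.144132614135742, 157.6622314453125), 73.02740478515625)
time_s: 24.85
tcp_pos: [0.5252, 0.2033, 0.249]
ee_rot: [[0.349, 0.937, -0.001], [0.937, -0.349, -0.0], [-0.0, -0.0, -1.0]]
wrist_force: [-0.4, -0.3, -0.2]
gripper_width: 0.689
wrist scr ((506.07928466796875, 380.1878356933594), (24.49753761291504, 148.94961547851562), 69.7803955078125) [0.093 0.1   0.101]
wrist 1327 [0.52256621 0.04512969 0.0177958 ] [0.00936436 0.01885578 0.02069256]
 cup [0.5199 0.0842] 0.072
scene scr ((508.064208984375, 379.4022521972656), (24.62895393371582, 148.76034545898438), 70.04694366455078) [0.092 0.101 0.104]
scene 125 [0.52398339 0.04161709 0.01984254] [0.01085939 0.01857749 0.06266301]
 cup [0.5227 0.0815] 0.072
top 263 [0.52467859 0.03985743 0.01750013] [0.00217594 0.01733582 0.04526634]
 cup [0.5188 0.0804] 0.072
```

View pics/scene13c.png

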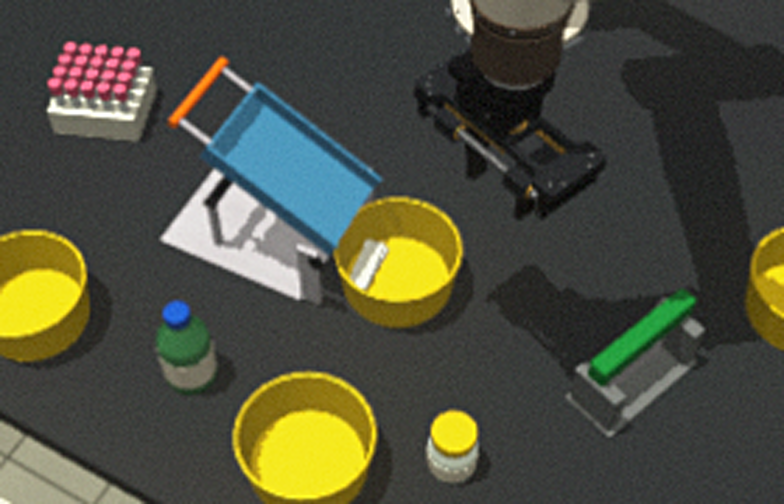

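View pics/top13c.png

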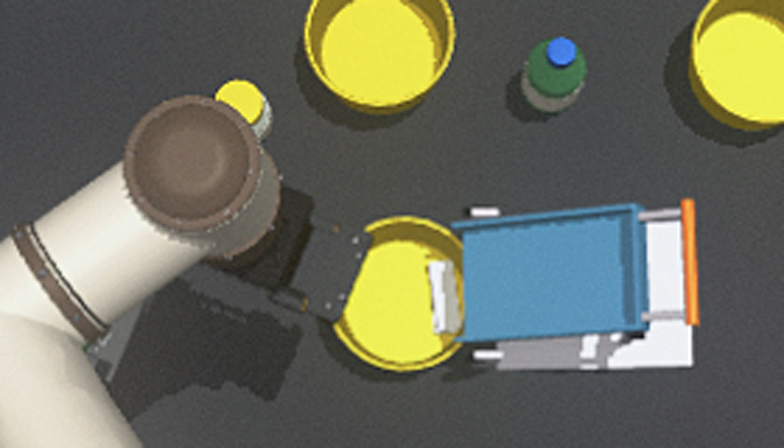

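View pics/w13.png

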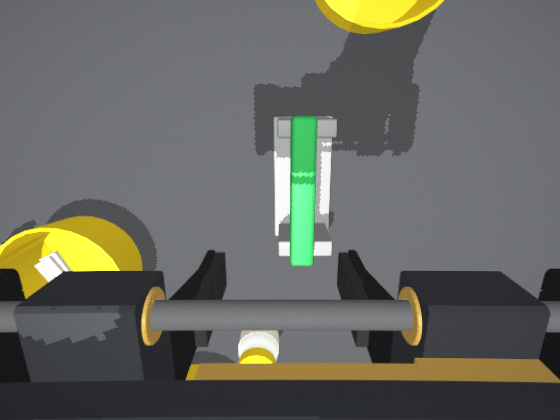

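```bash
python3 - <<'E'
from h import *
im=cv2.imread('pics/wrist13.png'); cv2.imwrite('pics/w13c.png',im)
E
```

```text
(no output)
```

View pics/w13c.png

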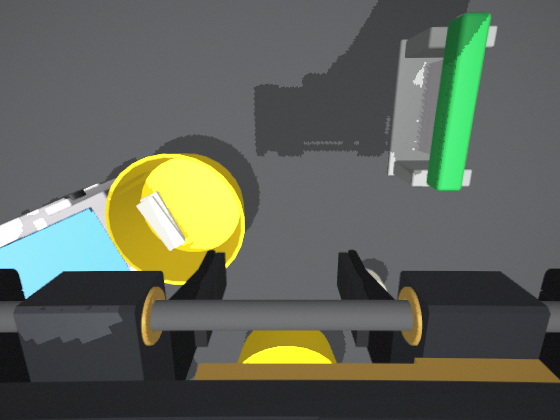

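Wrist view: the two-layer white stack is in the cup at (160,220). The scraper lies across both posts at (460,100), and the gripper is clear of everything. I'm handing the job in.

```bash
python3 -c "
from station import *
s=sense(); print(s['time_s'],s['wrist_force']); print(finish_job())"
```

```text
25.0 [-0.69951518  0.15523495 -0.30596896]
the job is handed in; nothing more can be done
None
```

I finished the job and handed it in at 25.0 s of the 72 s allowed. I lifted the tray to its stop by the handle and swept both cassettes off the lip into the cup with the scraper. Then I put the scraper back on its rest and moved the gripper clear.

**Last checks:**
- **Tray:** The last camera view shows it still tipped up and empty. Its tilt measured about 0.50 rad before the sweep; I didn't measure it again afterwards.
- **Cassettes:** They lie stacked in the cup, with the top face at z about 0.018 m, as expected for two slabs on the cup floor. They are about 40 mm from the cup's axis (limit 72 mm). The second cassette is mostly hidden, so I judged that both are there from the stack height, two visible layers and the empty tray.
- **Cup:** Its centre is within about 4 mm of where it started, and it is upright in the pictures.
- **Scraper:** It lies on both posts with its handle top at z 0.100 m, the same as at the start. Its centre is about 5 mm from the rest's centre and it lines up within 1°.
- **Tube rack, jar and bottle:** They look unmoved in the pictures, but I didn't re-measure them.

**Disagreements:** The cameras differed by 2–4 mm on the cup and scraper positions. One rough fit of the scraper outline was off by about 3° and came out too large. I used the cleaner fits, which agreed with each other.

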